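# Reset the tripped breaker in the bench power box

## Task

A breaker in the bench's power box has tripped: press the round latch button in front of the clear cover, feeling for the point where the latch lets go and never leaning on it hard, and let the cover spring fully open on its own, untouched. Then push the one breaker handle that leans towards the latch button over to the ON side, away from the button, where the other three stand, without forcing it. Leave the cover open, the other breakers on and the tools and can around the box where they are.

Things in the scene. Friction and masses are not known exactly. Their poses are not given: they have to be found in the camera images.
- powerbox: the portable power distribution box, fixed on the bench: grey, 230 mm (own x) by 300 mm (own y), flat deck on top 130 mm above the bench, round outlets on its long sides, an inlet standing 57 mm out of its +y end, a carrying grip 31 mm out of its -y end. Origin: centre of its underside; own z is up; own +x points from the latch button to the cover's hinge
- latch_top (a point): centre of the flat top of the latch button: black, round, 24 mm across, 18 mm proud of the deck, on the box's centre line at box x = -58 mm. It goes straight down: free play (about 1 N) of 0.5 to 9 mm, new at every start and not visible; then about 5 N rising to 8 N, where the latch lets go, about 4 mm past the play; a hard stop about 1 mm later. More than 16 N bends it
- cover_front (a point): middle of the upper front edge of the clear plastic cover: 100 mm (box x) by 170 mm (box y), 36 mm high over the deck when shut. Hinged along its edge at box x = +80 mm, 133 mm above the bench; shut, its front face is at box x = -20 mm. Swinging open, its front edge keeps within 105 mm of the hinge line
- cover (a joint): angle of the cover about its hinge, rad: 0 shut and latched, about 1.95 fully open, leaning back 22 degrees past upright. As soon as the latch lets go it springs open by itself in about half a second, and stays open
- pivot_a (a point): pivot of breaker a's handle, on the top of its white body, 138 mm above the bench, in the row under the cover at box x = +30 mm. The four breakers are alike, 37 mm apart along box y, in any order. Each handle is a black bar 22 mm wide (along box y), 5 mm thick and 16 mm long from the pivot
- pivot_b (a point): pivot of breaker b's handle, as pivot_a
- pivot_c (a point): pivot of breaker c's handle, as pivot_a
- pivot_d (a point): pivot of breaker d's handle, as pivot_a
- handle_a (a joint): angle of breaker a's handle, rad: 0 off or tripped (leaning 26 degrees towards the latch button, box -x), 0.45 upright, 0.9 on (leaning 26 degrees towards the hinge, box +x). Pushed at its end it resists with about 5 N (up to 12 N if the finger rubs on it) until it is upright, then it snaps over by itself. More than 20 N breaks it
- handle_b (a joint): angle of breaker b's handle, as handle_a
- handle_c (a joint): angle of breaker c's handle, as handle_a
- handle_d (a joint): angle of breaker d's handle, as handle_a
- wrench: steel wrench 190 mm long lying flat on the bench near the box, a bystander; origin at the centre of its underside, own x along it
- screwdriver: screwdriver 200 mm long with a red handle lying on the bench near the box, a bystander; origin at the centre of its underside, own x along it
- spraycan: red spray can 65 mm across and 176 mm tall standing on the bench near the box, a bystander; origin at the centre of its underside

How it is judged:
By the outcome, as a careful person would: the job done as asked, in the order asked, and still so for the second after the job is handed in, with the robot touching nothing.
It also fails if it takes over 59 s, if anything falls off the work surface, if the arm or the gripper's body presses on something with over 40 N, if the wrist force passes 120 N, or if a joint passes its speed limit or range.

## Robot

A 6-joint arm with a two-finger parallel gripper is mounted at the origin on the work surface. World frame = base frame: x ahead of the robot, y to its left, z up, the work surface at z = 0. Lengths are in m, angles in rad, forces in N, time in s.
With the tool pointing down it reaches from about 0.25 to 0.725 m from the base axis. Payload 9.7 kg.
Tool frame: the origin (TCP) lies midway between the tips of the shut fingers; the grasp point (between the pads) lies 19 mm behind it; z points along the fingers, x is the direction in which the jaws open and shut, and the axes are right-handed (so a half turn about z gives the same grasp; the last joint's range is limited). The gripper opens to 85 mm and grips with 20 to 120 N. Pads are 22 mm wide; open, the fingers measure 114 mm over their backs; the gripper's body (76 mm by 85 mm) begins 54 mm behind the grasp point. The pads swing forward as they close: fully open they stand 13 mm farther back than shut.
Start: joints at [-1.309, 0.087, 0.176, 1.66, 0, 1.571], TCP at [0.142, -0.531, 0.199] pointing down, gripper open.
Joint ranges: [-3.13, 3.13], [-0.85, 1.81], [-1.15, 1.24], [-2.2, 2.28], [-1.44, 1.52], [-3.14, 3.14]. Speed limits (rad/s): [2.22, 2.22, 2.57, 3.14, 3.14, 3.14].

## Interface

Orientations are given as a 3x3 rotation matrix whose columns are the frame's x, y, z axes.
In Python, from station import bot gives the robot as it stands. Calls block until the motion is done:
- bot.goto(position, orientation): joint-space move of the TCP to a pose.
- bot.move_l(position, rotation=None, vel=0.15, threshold=None): straight line of the TCP; rotation=None keeps the orientation; vel is the mean speed in m/s. With threshold (N) it stops when the force on the tool has changed by that much, and returns True; else False.
- bot.goto_joints(angles): joint-space move.
- bot.open() and bot.close_gripper(newtons=None): open the fingers fully, or close them until they stop; newtons is the grip in N (None keeps the last).
- bot.wait(seconds).
- bot.ik(position, orientation): joint angles nearest the present ones, or None.
- bot.state(): the state.
- bot.capture(name): name is "scene" or "side" or "wrist"; returns a dict with "img" (420x560x3 uint8, red, green, blue), "fov_y" (degrees; the focal length in pixels is half the picture's height over the tangent of half this angle, whatever the lens; pixels are square), "cx", "cy" (the principal point, pixels), "R" (3x3) and "t" (3): a world point X has camera coordinates R X + t; the wrist camera has in their place "mount" (4x4, takes a point from camera to tool coordinates, whose origin is the TCP and whose axes are the tool frame's). Camera axes: x right, y down, z forward; pixel columns grow to the right and rows downward; lengths in m; the calibration is good to about 2 mm. A picture is of the moment at which its call begins: read the wrist's pose just before it. There is no depth.
A pose or a line that the arm cannot do raises bot.IKError and nothing moves.
- bot.hand_in(): hands the job in, once; it reports no verdict.
Trained networks look in the newest picture that a camera, given by its name, has taken for a name from the list of things; names that differ only in an ending like _2 or _b are one class to them, and where a whole thing is asked for, a point or a joint stands for the part that bears it (a point fixed in the world has none). Each returns a list of dicts, best first, with "score" (0 to 1); they miss things now and then, are a little off and sometimes report something else, mostly with a low value. They report only what shows in the picture. A call takes as long as a camera call.
- bot.find_in(target, camera): "box" ([left, top, right, bottom] in pixels, round what is visible of it).
- bot.masks_of(target, camera): "pixels" (420x560 bool, what is visible of it) and "box" ([left, top, right, bottom] in pixels, round what is visible of it).
The state is a dict: "t": time; "qpos": joint angles; "joint_vel": joint speeds; "joint_efforts": joint torques, N m; "eef_pos": TCP position; "ee_rot": TCP orientation; "force": force on the tool from outside, world axes, zero at the start; "torque": the same for the moment, N m; "opening": finger opening in m.
Only numpy, scipy, OpenCV 4.12 (cv2) and the standard library are available. Lean on these libraries where they do the work, as an engineer would, in place of code of your own. Each camera call takes 0.05 s, during which the arm holds its last target. There are 200 camera calls.

## Working session

There is one attempt and no reset: what is moved stays moved. The work goes in short steps, each a Python script; the robot and the scene stay as the last script left them, time stands still between calls to the robot, and variables do not carry over. Pictures are saved under pics/ and viewed, about 8 in all and at most 12, crops included, and the job is handed in when it is done.

```bash
ls; mkdir -p pics
python3 - <<'E'
from station import bot
import cv2,numpy as np
s=bot.state();print(s['t'],s['eef_pos'],s['force'])
ims=[]
for c in ['scene','side']:
    d=bot.capture(c);cv2.imwrite(f'pics/{c}1.png',cv2.cvtColor(d['img'],cv2.COLOR_RGB2BGR))
    print(c,d['fov_y'],d['cx'],d['cy'],np.round(d['R'],3).tolist(),np.round(d['t'],3))
    for n in ['powerbox','latch_top','cover_front','pivot_a','spraycan','wrench','screwdriver']:
        print(n,[(round(r['score'],2),np.round(r['box']).tolist()) for r in bot.find_in(n,c)][:5])
print(bot.state()['t'])
E
```

```text
pics
0.0 [ 0.14225689 -0.5309955   0.19878632] [-0.52478216  0.5617302   0.7892162 ]
scene 49.575024948217155 279.991607788876 204.16816546718127 [[-0.337, 0.941, 0.016], [0.611, 0.232, -0.757], [-0.717, -0.246, -0.653]] [ 0.104 -0.227  1.714]
powerbox [(0.86, [196.0, 174.0, 337.0, 289.0])]
latch_top [(0.59, [224.0, 186.0, 298.0, 236.0])]
cover_front [(0.8, [222.0, 184.0, 298.0, 237.0])]
pivot_a [(0.73, [270.0, 191.0, 278.0, 198.0])]
spraycan [(0.83, [170.0, 161.0, 198.0, 221.0])]
wrench []
screwdriver [(0.88, [334.0, 253.0, 386.0, 287.0]), (0.4, [195.0, 172.0, 338.0, 287.0]), (0.27, [224.0, 186.0, 300.0, 235.0])]
side 54.22016054443821 279.8542818383962 208.09174740204352 [[0.999, -0.031, 0.013], [-0.009, -0.608, -0.794], [0.033, 0.793, -0.608]] [-0.505  0.137  0.943]
powerbox [(0.62, [229.0, 172.0, 361.0, 298.0])]
latch_top []
cover_front [(0.69, [286.0, 176.0, 337.0, 238.0])]
pivot_a []
spraycan [(0.66, [262.0, 279.0, 302.0, 371.0]), (0.22, [286.0, 178.0, 336.0, 232.0])]
wrench [(0.73, [180.0, 233.0, 233.0, 276.0])]
screwdriver [(0.71, [225.0, 173.0, 361.0, 300.0])]
0.8
```

Run:
```python
import cv2,numpy as np
a=cv2.imread('pics/scene1.png')[140:310,150:400];b=cv2.imread('pics/side1.png')[150:390,160:400]
a=cv2.resize(a,None,fx=3.2,fy=3.2,interpolation=2);b=cv2.resize(b,None,fx=2.4,fy=2.4,interpolation=2)
cv2.imwrite('pics/a.png',a);cv2.imwrite('pics/b.png',b)
```

```text
(no output)
```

View pics/a.png

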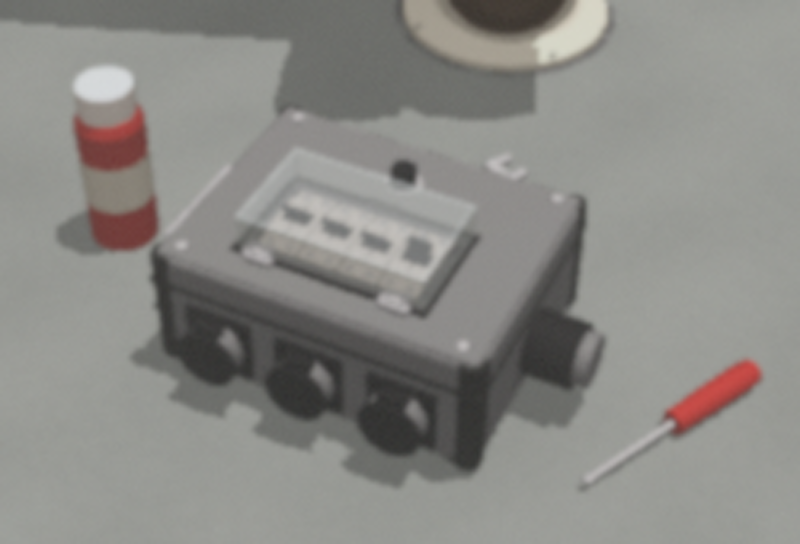

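View pics/b.png

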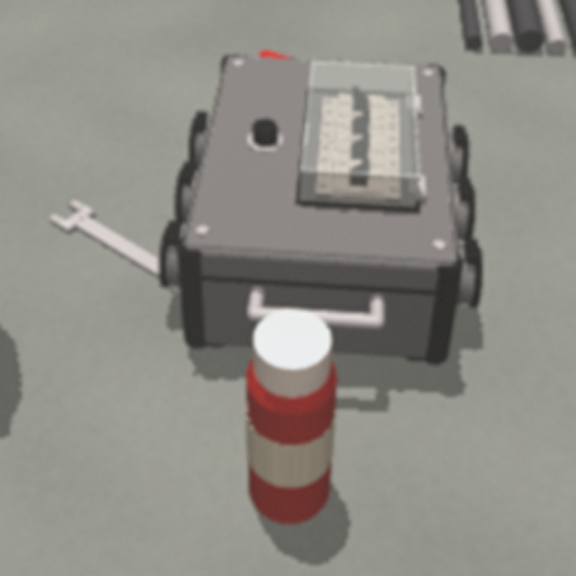

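The button is at scene (276,194) and side (270,205). The tripped handle appears to be the +y-most one, the darker and wider bar at scene crop (418,250). Next I locate the box from the deck screws and the button.

```bash
cat > h.py <<'E'
from station import bot
import cv2,numpy as np
def plane(d,uv,z,R=None,t=None):
    R=d['R'] if R is None else R; t=d['t'] if t is None else t
    f=210/np.tan(np.radians(d['fov_y']/2))
    r=R.T@np.array([(uv[0]-d['cx'])/f,(uv[1]-d['cy'])/f,1.]); C=-R.T@t
    return C+r*(z-C[2])/r[2]
def proj(d,X,R=None,t=None):
    R=d['R'] if R is None else R; t=d['t'] if t is None else t
    f=210/np.tan(np.radians(d['fov_y']/2))
    p=R@np.asarray(X)+t; return np.array([d['cx']+f*p[0]/p[2],d['cy']+f*p[1]/p[2]])
def wrist():
    s=bot.state(); d=bot.capture('wrist'); M=np.array(d['mount'])
    Rw=s['ee_rot']@M[:3,:3]; C=s['ee_rot']@M[:3,3]+s['eef_pos']
    d['R']=Rw.T; d['t']=-Rw.T@C; return d
E
python3 - <<'E'
from h import *
P=dict(scene=([(297,116),(180,245),(463,345),(557,198)],(404,170),3.2,(150,140)),side=([(203,230),(440,244),(428,72),(238,62)],(265,130),2.4,(160,150)))
for c,(sc,b,k,o) in P.items():
    d=bot.capture(c); g=lambda p,z:plane(d,(p[0]/k+o[0],p[1]/k+o[1]),z)
    q=np.array([g(p,.131)[:2] for p in sc]); print(c,np.round(q,3).tolist(),'c',q.mean(0).round(4))
    y=(q[2]+q[3]-q[0]-q[1]);x=(q[1]+q[2]-q[0]-q[3])
    print('yaw',np.arctan2(x[1],x[0]),np.arctan2(-y[0],y[1]),np.linalg.norm(x)/2,np.linalg.norm(y)/2,'button',g(b,.147).round(4))
E
```

```text
scene [[0.428, -0.075], [0.625, -0.096], [0.65, 0.159], [0.456, 0.18]] c [0.5398 0.0421]
yaw -0.10651275274702875 -0.10381673186351552 0.1966963190771809 0.2568106285803138 button [0.4852 0.0502 0.147 ]
side [[0.431, -0.076], [0.626, -0.097], [0.653, 0.158], [0.458, 0.179]] c [0.5419 0.041 ]
yaw -0.10599244961065814 -0.10537182386995553 0.19576818718186742 0.25614659911528653 button [0.4841 0.0399 0.147 ]
```

```bash
cat >> h.py <<'E'
c0=np.array([.541,.0415,0]); yaw=-.1055
B=np.array([[np.cos(yaw),-np.sin(yaw),0],[np.sin(yaw),np.cos(yaw),0],[0,0,1]])
W=lambda x,y,z: c0+B@np.array([x,y,z])
def tool(s): # tool x along s*box y, z down
    x=s*B[:,1]; z=np.array([0,0,-1.]); return np.column_stack([x,np.cross(z,x),z])
E
python3 - <<'E'
from h import *
s=bot.state();print(np.round(s['ee_rot'],2).tolist(), np.round(bot.capture('wrist')['mount'],3).tolist())
p=W(-90,0,0)
for k in (1,-1):
    q=bot.ik(W(-.06,0,.30),tool(k));print(k,None if q is None else np.round(q,2))
E
```

```text
[[0.26, -0.97, -0.0], [-0.97, -0.26, 0.0], [-0.0, 0.0, -1.0]] [[1.0, -0.0, 0.0, 0.001], [0.0, 0.957, 0.291, -0.075], [-0.0, -0.291, 0.957, -0.173], [0.0, 0.0, 0.0, 1.0]]
1 [ 0.1  -0.01  0.28  1.86  0.    0.2 ]
-1 [ 0.1  -0.01  0.28  1.86  0.   -2.94]
```

Run:
```python
from h import *
bot.close_gripper(20)
p=bot.state()['eef_pos']; bot.move_l([p[0],p[1],.32],vel=.3)
bot.goto(W(-.085,0,.29),tool(1))
d=wrist(); s=bot.state(); print(s['t'],s['eef_pos'],s['opening'],np.round(s['force'],2))
im=cv2.cvtColor(d['img'],cv2.COLOR_RGB2BGR).copy(); 
for n in ['latch_top','pivot_a','handle_a','cover_front']:
    for r in bot.find_in(n,'wrist')[:5]: print(n,round(r['score'],2),np.round(r['box']).tolist())
print('btn',proj(d,W(-.058,0,.148)),[proj(d,W(.03,y,.138)).round().tolist() for y in (-.0555,-.0185,.0185,.0555)])
cv2.imwrite('pics/w1.png',im)
```

```text
4.675 [0.45662791 0.04983704 0.28998866] -5.660346325201934e-05 [ 0.56 -0.62  0.17]
latch_top 0.69 [267.0, 199.0, 286.0, 225.0]
cover_front 0.94 [197.0, 242.0, 353.0, 306.0]
btn [275.88816633 214.45566245] [[230.0, 282.0], [260.0, 282.0], [291.0, 282.0], [322.0, 282.0]]
```

View pics/w1.png

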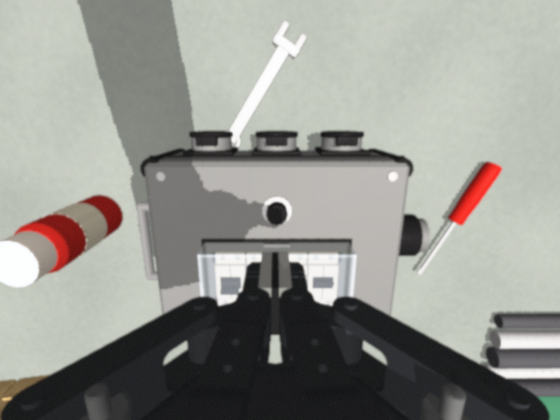

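Wrist view: the button is at (276,213), 1–2 px from the predicted spot. The wrench, can and screwdriver are clear of the path. Now the press, in small steps.

Run:
```python
from h import *
X,Y=-.059,0
bot.move_l(W(X,Y,.20),tool(1),vel=.15)
bot.move_l(W(X,Y,.153),vel=.08); bot.wait(.2)
f0=np.mean([bot.state()['force'] for _ in range(3)],0)[2]
ref=bot.capture('side')['img'].astype(int)[170:250,280:345]
z=.153; log=[]; peak=0
hit=bot.move_l(W(X,Y,.134),vel=.01,threshold=3.0)
z=bot.state()['eef_pos'][2]; print('contact',hit,z,bot.state()['force'][2]-f0,bot.state()['t'])
for i in range(22):
    z-=.0003; bot.move_l(W(X,Y,z),vel=.01)
    F=bot.state()['force'][2]-f0
    df=np.abs(bot.capture('side')['img'].astype(int)[170:250,280:345]-ref).mean()
    log.append((round(z*1e3,1),round(F,1),round(df,1)))
    peak=max(peak,F)
    if df>4 or F>10.5 or F<peak-2: break
print(log)
bot.move_l(W(X-.01,Y,.20),vel=.1); bot.wait(.3)
s=bot.state();print(s['t'],s['eef_pos'],s['force'])
d=bot.capture('side');cv2.imwrite('pics/s2.png',cv2.cvtColor(d['img'],cv2.COLOR_RGB2BGR))
print(np.abs(d['img'].astype(int)[170:250,280:345]-ref).mean())
cv2.imwrite('pics/s2c.png',cv2.resize(cv2.cvtColor(d['img'],cv2.COLOR_RGB2BGR)[120:320,200:400],None,fx=3,fy=3))
```

```text
contact False 0.13406337033269955 1.5293534884508837 8.6833
[(np.float64(133.8), np.float64(0.2), np.float64(0.7)), (np.float64(133.5), np.float64(1.2), np.float64(0.7)), (np.float64(133.2), np.float64(0.8), np.float64(0.7)), (np.float64(132.9), np.float64(0.7), np.float64(0.7)), (np.float64(132.6), np.float64(1.3), np.float64(0.8)), (np.float64(132.3), np.float64(1.3), np.float64(0.7)), (np.float64(132.0), np.float64(0.3), np.float64(0.7)), (np.float64(131.7), np.float64(0.7), np.float64(0.7)), (np.float64(131.4), np.float64(0.6), np.float64(0.8)), (np.float64(131.1), np.float64(0.5), np.float64(0.7)), (np.float64(130.8), np.float64(0.3), np.float64(0.7)), (np.float64(130.5), np.float64(0.6), np.float64(0.8)), (np.float64(130.2), np.float64(0.3), np.float64(0.7)), (np.float64(129.9), np.float64(0.6), np.float64(0.7)), (np.float64(129.6), np.float64(0.7), np.float64(0.7)), (np.float64(129.3), np.float64(0.1), np.float64(0.8)), (np.float64(129.0), np.float64(0.6), np.float64(0.8)), (np.float64(128.7), np.float64(0.2), np.float64(0.8)), (np.float64(128.4), np.float64(1.2), np.float64(0.8)), (np.float64(128.1), np.float64(-0.2), np.float64(0.8)), (np.float64(127.8), np.float64(0.3), np.float64(0.8)), (np.float64(127.5), np.float64(0.2), np.float64(0.8))]
16.4667 [0.47223533 0.04873643 0.19962816] [0.13871073 0.21593676 0.00345684]
1.231025641025641
```

View pics/s2c.png

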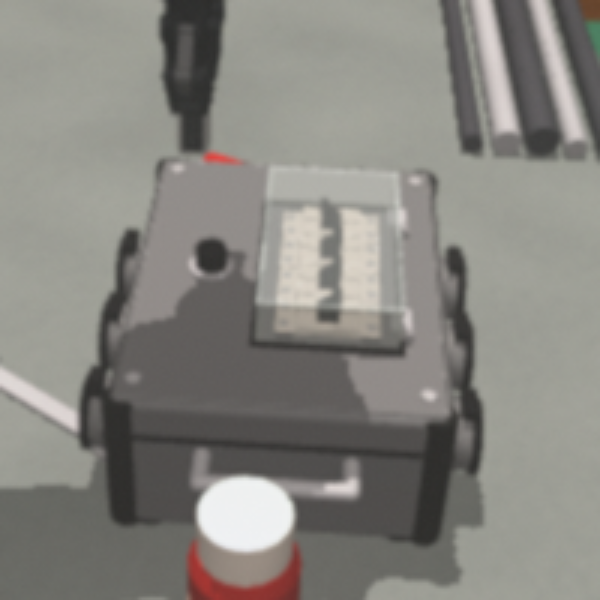

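The finger met no force all the way down to a reported z of 0.1275, and the cover is still shut. In the side view the visible fingertip, at about (264,170), is higher than the reported TCP projects. I'll measure the real tip from both cameras and check the wrist scale.

Run:
```python
from h import *
s=bot.state(); p=s['eef_pos']; print(p,s['qpos'].round(3) if hasattr(s['qpos'],'round') else s['qpos'],s['opening'])
ims=[]
for c in ['scene','side']:
    d=bot.capture(c); u=proj(d,p); print(c,u.round(1))
    im=cv2.cvtColor(d['img'],cv2.COLOR_RGB2BGR); o=np.round(u).astype(int)-50
    cr=cv2.resize(im[o[1]:o[1]+100,o[0]:o[0]+100],None,fx=4,fy=4,interpolation=cv2.INTER_CUBIC)
    ims.append(cr); print('crop origin',o)
cv2.imwrite('pics/tip.png',np.hstack(ims))
d=wrist();cv2.imwrite('pics/w2.png',cv2.cvtColor(d['img'],cv2.COLOR_RGB2BGR));print('wrist tcp',proj(d,p),d['fov_y'])
```

```text
[0.4722765  0.04873929 0.19970751] [ 0.103 -0.092 -0.002  1.661 -0.     0.208] 0.00020175780950350083
scene [277.6 175.1]
crop origin [228 125]
side [264.8 182. ]
crop origin [215 132]
wrist tcp [275.76063961 243.02011096] 69.10889941800394
```

View pics/tip.png

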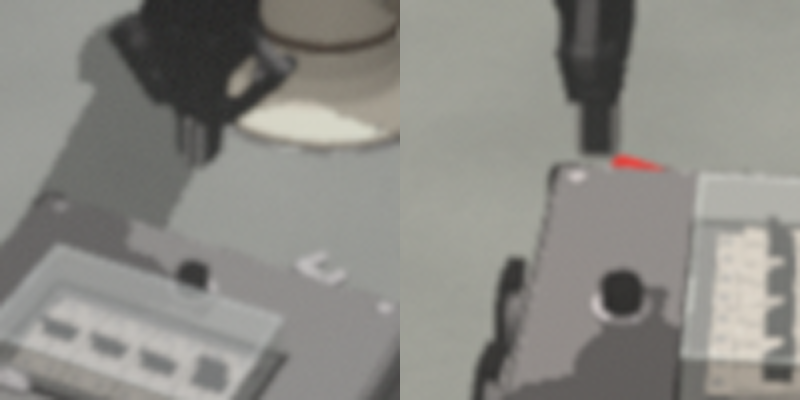

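Run:
```python
from h import *
a=bot.capture('scene');b=bot.capture('side')
from scipy.optimize import least_squares
def tri(u,v,n):
    r=least_squares(lambda X:np.r_[proj(a,X)-u,proj(b,X)-v],[.47,.05,.2]); print(n,r.x.round(4),r.fun.round(1))
tri((277.5,164.5),(264.3,170),'tip')
tri((228+195/4,125+264/4),(215+222/4,132+285/4),'button top')
P=lambda p,k,o:(p[0]/k+o[0],p[1]/k+o[1])
for s,t in zip([(297,116),(180,245),(463,345),(557,198)],[(203,230),(440,244),(428,72),(238,62)]):
    tri(P(s,3.2,(150,140)),P(t,2.4,(160,150)),'screw')
d=wrist()
print([proj(d,W(x,y,.131)).round() for x,y in [(-.098,-.128),(-.098,.128)]], proj(d,W(-.058,0,.148)),proj(d,W(-.02,0,.166)))
im=cv2.imread('pics/w2.png');cv2.imwrite('pics/w2c.png',cv2.resize(im[100:340,100:420],None,fx=2.5,fy=2.5))
```

```text
tip [0.4709 0.0465 0.232 ] [-0.4  0.5 -0.3 -0.4]
button top [0.4823 0.0472 0.1468] [-1.1  1.3 -0.9 -1. ]
screw [ 0.4306 -0.0755  0.1311] [-0.4  0.4 -0.3 -0.3]
screw [ 0.6254 -0.0962  0.1311] [-0.2  0.2 -0.2 -0.1]
screw [0.6521 0.1589 0.1312] [-0.3  0.3 -0.3 -0.3]
screw [0.4574 0.1801 0.1311] [-0.3  0.3 -0.2 -0.3]
[array([116., 176.]), array([435., 176.])] [275.5432892  230.08460453] [275.57946568 284.86369589]
```

View pics/w2c.png

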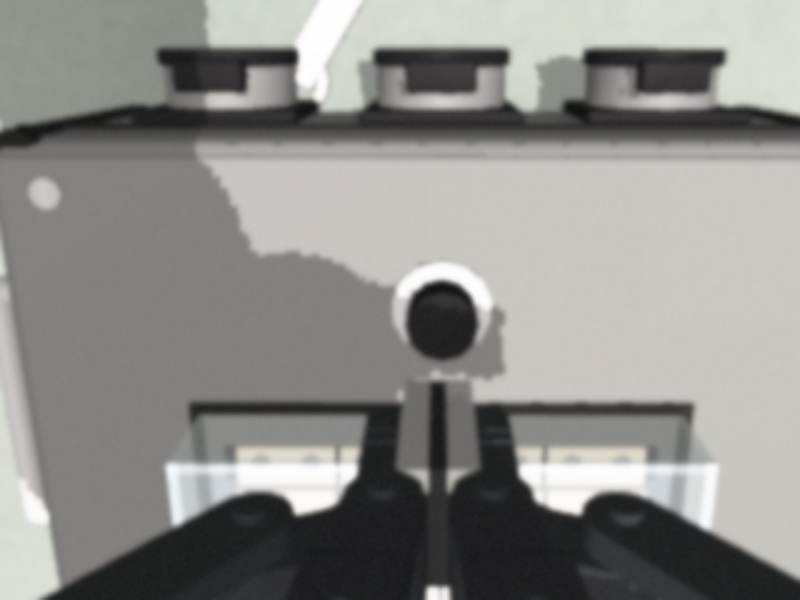

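The wrist camera pose agrees with the box: the screw is seen at (118,177) and predicted at (116,176). The triangulated fingertip, though, is about 32 mm short of the TCP, so the fingers are effectively 32 mm shorter than stated. That explains why the descent met nothing. I'll correct for it and tilt the tool away from the cover, because the body now comes closer to it.

```bash
cat >> h.py <<'E'
L=.032
def tilt(t):
    z=B@np.array([np.sin(t),0,-np.cos(t)]); x=B[:,1]; return np.column_stack([x,np.cross(z,x),z])
def tcp(corner,t,e): # e=-1: lower -x edge of the tip at corner; +1: +x edge; 0: tip centre
    R=tilt(t); return W(*corner)-e*.011*R[:,1]+L*R[:,2], R
E
cat > press.py <<'E'
from h import *
T=.28; X=-.063
bot.move_l(*tcp((X,0,.170),T,-1),vel=.12)
bot.move_l(tcp((X,0,.154),T,-1)[0],vel=.05); bot.wait(.2)
f0=np.mean([bot.state()['force'] for _ in range(3)],0)[2]
ref=bot.capture('side')['img'].astype(int)[170:250,290:345]
hit=bot.move_l(tcp((X,0,.1345),T,-1)[0],vel=.008,threshold=3.0)
s=bot.state(); z=(s['eef_pos']-tcp((X,0,0),T,-1)[0])[2]; print('contact',hit,round(z,4),s['force'][2]-f0,s['t'])
log=[];peak=0
if hit:
  for i in range(22):
    z-=.0003; bot.move_l(tcp((X,0,z),T,-1)[0],vel=.01)
    F=bot.state()['force'][2]-f0
    df=np.abs(bot.capture('side')['img'].astype(int)[170:250,290:345]-ref).mean()
    log.append((float(round(z*1e3,1)),float(round(F,1)),float(round(df,1)))); peak=max(peak,F)
    if df>3 or F>10 or F<peak-2: break
  print(log)
  bot.move_l(tcp((X-.03,0,z+.05),T,-1)[0],vel=.12); bot.wait(.3)
s=bot.state();print(s['t'],s['force'])
d=bot.capture('side');print(np.abs(d['img'].astype(int)[170:250,290:345]-ref).mean())
cv2.imwrite('pics/s3c.png',cv2.resize(cv2.cvtColor(d['img'],cv2.COLOR_RGB2BGR)[120:320,200:400],None,fx=3,fy=3))
E
python3 press.py
```

```text
contact True 0.1417 4.107526097310269 19.7
[(141.4, 4.8, 0.6), (141.1, 6.3, 0.6), (140.8, 6.5, 0.6), (140.5, 6.7, 0.6), (140.2, 7.3, 0.6), (139.9, 7.0, 0.7), (139.6, 6.8, 0.7), (139.3, 7.1, 0.6), (139.0, 6.1, 0.7), (138.7, 5.8, 0.7), (138.4, 7.6, 0.7), (138.1, 7.3, 0.7), (137.8, 7.7, 0.7), (137.5, 6.7, 0.7), (137.2, 5.0, 1.8)]
25.1333 [ 0.64571044 -0.26911478 -0.3033725 ]
1.7196969696969697
```

View pics/s3c.png

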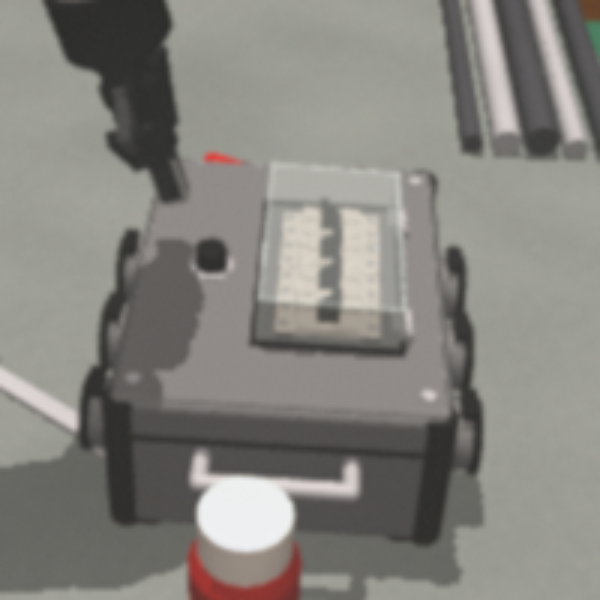

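Force reached 7.7 N, then dipped to 5 N with a small change in the picture, but the cover still looks shut. I'll check whether anything moved before pressing again.

Run:
```python
from h import *
d=bot.capture('side');im=cv2.cvtColor(d['img'],cv2.COLOR_RGB2BGR)
a=cv2.imread('pics/side1.png');b=cv2.imread('pics/s3c.png');b=cv2.resize(b,(200,200),interpolation=cv2.INTER_AREA)
c=im[120:320,200:400]; 
D1=cv2.absdiff(a[120:320,200:400],c)*3; D2=cv2.absdiff(b,c)*3
v=np.hstack([cv2.resize(x[30:130,40:170],None,fx=2,fy=2) for x in (c,D1,D2)]);cv2.imwrite('pics/diff.png',v)
e=wrist();w=cv2.cvtColor(e['img'],cv2.COLOR_RGB2BGR);cv2.imwrite('pics/w3.png',w)
cv2.imwrite('pics/diff2.png',np.vstack([v,cv2.resize(w,(780,585))[150:550]]))
print(bot.find_in('cover_front','wrist')[:1],bot.state()['t'])
print('front upper edge pred shut',[proj(e,W(-.02,y,.166)).round() for y in(-.085,0,.085)])
```

```text
[{'box': [151.8, 279.8, 396.1, 363.7], 'score': 0.97}] 25.3333
front upper edge pred shut [array([153., 311.]), array([276., 311.]), array([399., 311.])]
```

View pics/diff2.png

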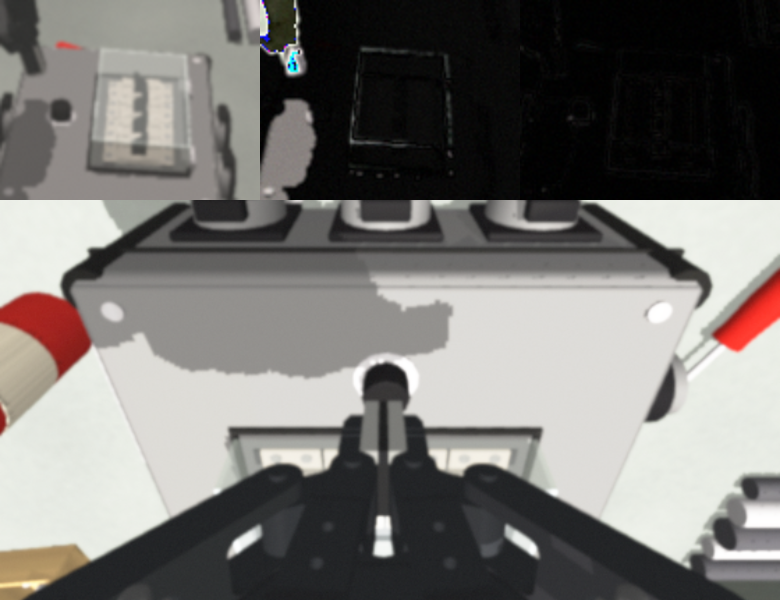

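Run:
```python
from h import *
a=cv2.imread('pics/side1.png',0);s2=cv2.imread('pics/s2.png',0)
d=bot.capture('side');c=cv2.cvtColor(d['img'],cv2.COLOR_RGB2GRAY)
def sub(p,col,r0,r1): # brightest gradient row profile
    return p[r0:r1,col-3:col+4].mean(1).round().astype(int).tolist()
for n,p in (('a',a),('s2',s2),('c',c)):
    print(n,'top',sub(p,310,168,182),'front', p[198:203,280:296].mean(0).round().astype(int).tolist())
for th in (0,.02,.05,.1):
    f=lambda y:proj(d,W(.08-.1*np.cos(th)-.033*np.sin(th),y,.133+.033*np.cos(th)+.1*np.sin(th)))
    print(th,f(-.085).round(1),f(.085).round(1))
```

```text
a top [156, 156, 156, 155, 155, 154, 154, 157, 171, 180, 174, 171, 172, 172] front [138, 138, 138, 138, 139, 133, 124, 147, 163, 158, 153, 152, 153, 163, 184, 194]
s2 top [160, 160, 160, 160, 158, 158, 158, 161, 176, 185, 179, 176, 176, 176] front [141, 142, 142, 142, 142, 136, 127, 151, 167, 161, 156, 156, 157, 167, 188, 199]
c top [159, 160, 159, 159, 158, 158, 161, 175, 184, 179, 175, 175, 175, 175] front [141, 141, 141, 141, 141, 135, 120, 139, 169, 168, 158, 155, 157, 166, 187, 198]
0 [284.9 220.6] [289.5 174.9]
0.02 [284.6 219.8] [289.3 174.1]
0.05 [284.1 218.6] [288.9 173.1]
0.1 [283.6 216.7] [288.4 171.3]
```

The press shifted the cover's upper edge by about 1 px, roughly 0.025 rad, and it stayed there. So the latch gave a little and the cover then caught. I'll press again, hold at the release point and watch.

```bash
cat > press2.py <<'E'
from h import *
T=.28; X=-.066
bot.move_l(tcp((X,0,.152),T,-1)[0],vel=.12); bot.wait(.15)
f0=np.mean([bot.state()['force'] for _ in range(3)],0)[2]
g=lambda:bot.capture('side')['img'].astype(int)[160:250,290:345]
ref=g()
hit=bot.move_l(tcp((X,0,.1345),T,-1)[0],vel=.012,threshold=3.0)
s=bot.state(); z=(s['eef_pos']-tcp((X,0,0),T,-1)[0])[2]; print('contact',hit,round(z,4),s['force'][2]-f0,s['t'])
log=[]
while hit and len(log)<22:
    z-=.0003 if z>.138 else .0002; bot.move_l(tcp((X,0,z),T,-1)[0],vel=.01)
    F=bot.state()['force'][2]-f0; df=np.abs(g()-ref).mean()
    log.append((float(round(z*1e3,1)),float(round(F,1)),float(round(df,1))))
    if df>2 or F>9.5: break
print(log)
bot.wait(.3); s=bot.state(); print('held',np.abs(g()-ref).mean(),s['force'],s['t'])
bot.move_l(tcp((X-.02,0,z+.05),T,-1)[0],vel=.12)
d=bot.capture('side');print(np.abs(g()-ref).mean(),bot.state()['t'])
cv2.imwrite('pics/s4c.png',cv2.resize(cv2.cvtColor(d['img'],cv2.COLOR_RGB2BGR)[100:300,200:400],None,fx=2.5,fy=2.5))
E
python3 press2.py
```

```text
contact True 0.1373 5.346841483093117 27.225
[(137.1, 5.9, 24.0)]
held 20.7986531986532 [-2.38167239  0.36375645  5.39209178] 27.825
20.89151515151515 28.575
```

View pics/s4c.png

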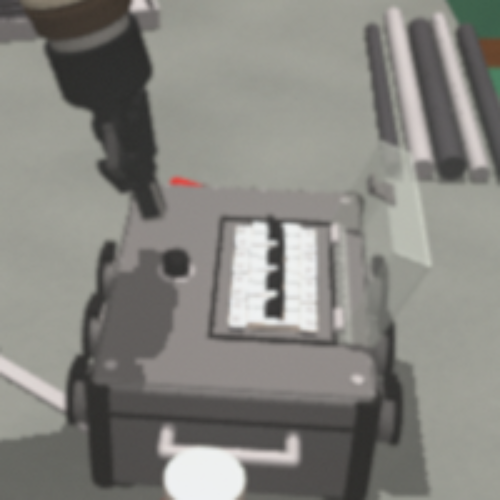

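The cover sprang fully open, and the force was 5.9 N. Next, a close look at the handles.

Run:
```python
from h import *
ims=[]
ys=(-.0555,-.0185,.0185,.0555)
for c in ['scene','side']:
    d=bot.capture(c); im=cv2.cvtColor(d['img'],cv2.COLOR_RGB2BGR)
    u=proj(d,W(.03,0,.14)); o=np.round(u).astype(int)-32
    ims.append(cv2.resize(im[o[1]:o[1]+64,o[0]:o[0]+64],None,fx=6,fy=6,interpolation=cv2.INTER_CUBIC))
    for y in ys: print(c,y,'piv',((proj(d,W(.03,y,.138))-o)*6).round(),'on',((proj(d,W(.037,y,.1524))-o)*6).round(),'off',((proj(d,W(.023,y,.1524))-o)*6).round())
cv2.imwrite('pics/hand.png',np.hstack(ims))
```

```text
scene -0.0555 piv [ 82. 160.] on [ 73. 145.] off [ 88. 127.]
scene -0.0185 piv [155. 185.] on [146. 170.] off [161. 151.]
scene 0.0185 piv [229. 210.] on [221. 195.] off [236. 176.]
scene 0.0555 piv [305. 236.] on [298. 221.] off [312. 202.]
side -0.0555 piv [187. 290.] on [210. 260.] off [169. 257.]
side -0.0185 piv [189. 226.] on [211. 195.] off [172. 193.]
side 0.0185 piv [191. 165.] on [212. 135.] off [174. 133.]
side 0.0555 piv [192. 108.] on [213.  78.] off [176.  77.]
```

View pics/hand.png

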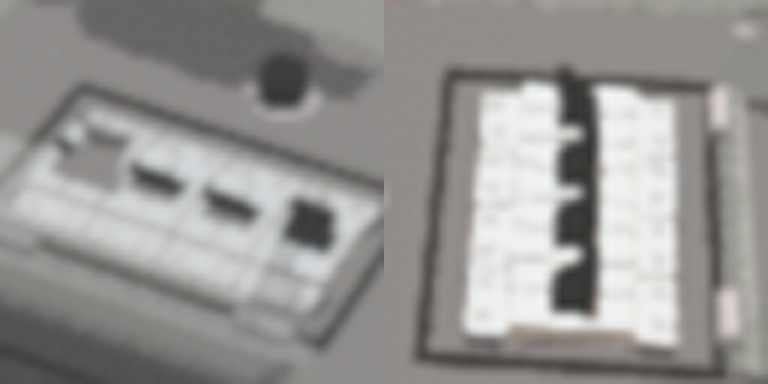

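Scene view: the +y-most handle, at crop (313,222), reaches up to its OFF end. The two middle handles look thin, i.e. ON. The -y one is hidden behind something grey, probably the open cover's catch. I'll confirm from the wrist on the way in.

Run:
```python
from h import *
p,R=tcp((-.075,0,.24),0,0)
bot.move_l(p,R,vel=.2)
d=wrist(); im=cv2.cvtColor(d['img'],cv2.COLOR_RGB2BGR)
o=(190,225); c=im[o[1]:o[1]+110,o[0]:o[0]+180]
for y in (-.0555,-.0185,.0185,.0555): print(y,[((proj(d,W(*q))-o)*4).round().tolist() for q in ((.03,y,.138),(.037,y,.1524),(.023,y,.1524))])
cv2.imwrite('pics/w4.png',cv2.resize(c,None,fx=4,fy=4,interpolation=cv2.INTER_CUBIC)); print(bot.state()['t'])
```

```text
-0.0555 [[103.0, 373.0], [93.0, 440.0], [89.0, 387.0]]
-0.0185 [[263.0, 373.0], [259.0, 440.0], [258.0, 387.0]]
0.0185 [[422.0, 373.0], [426.0, 440.0], [427.0, 387.0]]
0.0555 [[581.0, 373.0], [592.0, 440.0], [596.0, 387.0]]
29.2333
```

View pics/w4.png

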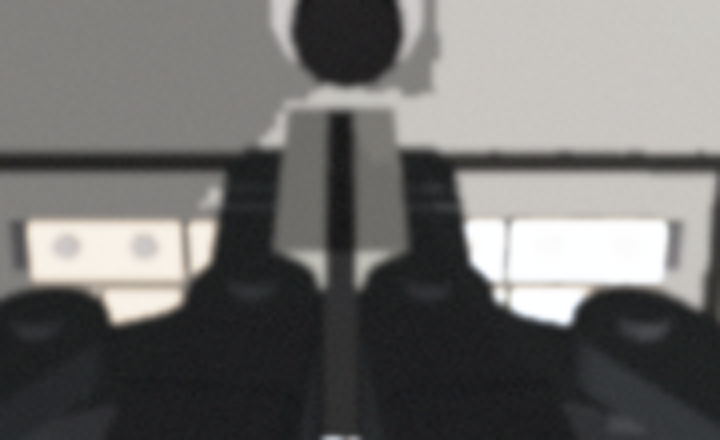

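Run:
```python
from h import *
d=wrist(); M=np.array(d['mount']); R0=tool(1); p=np.array([.45662791,.04983704,.28998866])
Rw=R0@M[:3,:3]; C=R0@M[:3,3]+p; d['R']=Rw.T; d['t']=-Rw.T@C
g=cv2.imread('pics/w1.png',0)
for y in (-.0555,.0555):
    a=[proj(d,W(*q)) for q in ((.03,y,.138),(.037,y,.1524),(.023,y,.1524))]
    u=int(a[0][0]); print(y,'piv,on,off rows',[round(x[1],1) for x in a],'dark rows from 268:',g[268:304,u-4:u+5].mean(1).round().astype(int).tolist())
d=bot.capture('scene'); a0=cv2.imread('pics/scene1.png',0)
for y in (-.0555,-.0185,.0185,.0555):
    n=[]
    for e in (.037,.023):
        u=np.mean([proj(d,W(.03,y,.138)),proj(d,W(e,y,.1524))],0); n.append(round(float(cv2.getRectSubPix(a0,(3,3),tuple(map(float,proj(d,W(e,y,.150))))).mean())))
    print('scene1 grey at on/off end',y,n)
```

```text
-0.0555 piv,on,off rows [np.float64(281.8), np.float64(293.5), np.float64(282.8)] dark rows from 268: [242, 242, 242, 242, 241, 242, 241, 237, 219, 178, 147, 137, 137, 139, 141, 142, 141, 139, 136, 135, 136, 136, 136, 137, 140, 151, 183, 224, 238, 241, 241, 242, 239, 226, 194, 138]
0.0555 piv,on,off rows [np.float64(281.8), np.float64(293.5), np.float64(282.8)] dark rows from 268: [242, 242, 242, 242, 242, 242, 241, 237, 218, 178, 147, 137, 135, 135, 138, 140, 141, 141, 142, 164, 207, 233, 240, 242, 241, 241, 242, 242, 242, 241, 241, 242, 242, 237, 216, 173]
scene1 grey at on/off end -0.0555 [128, 184]
scene1 grey at on/off end -0.0185 [128, 184]
scene1 grey at on/off end 0.0185 [128, 184]
scene1 grey at on/off end 0.0555 [122, 133]
```

Numbers from two cameras agree: only the +y-most handle (box y = +55 mm) is tripped. Pushing it with the fingertip, force-guarded.

```bash
cat > push.py <<'E'
from h import *
Y=.0555; P=lambda x,z:tcp((x,Y,z),0,1)[0]
bot.move_l(P(.006,.185),vel=.15)
h=bot.move_l(P(.006,.1455),vel=.05,threshold=6); s=bot.state(); print('down hit',h,s['eef_pos'][2]-P(0,0)[2],s['t'])
if h: bot.move_l(P(.006,.17)); raise SystemExit
bot.wait(.2); f0=np.mean([bot.state()['force'] for _ in range(3)],0); log=[]; x=.014
bot.move_l(P(x,.1455),vel=.03,threshold=8)
while x<.033:
    x+=.001; bot.move_l(P(x,.1455),vel=.02,threshold=10)
    F=B.T@(np.array(bot.state()['force'])-f0); log.append((round(x*1e3),F.round(1).tolist()))
    if np.linalg.norm(F)>14: print('STOP');break
    if len(log)>3 and max(l[1][0]*-1 for l in log)>3 and abs(F[0])<1.2 and x>.026: break
print(log)
bot.move_l(P(.008,.150),vel=.08); bot.move_l(P(-.03,.26),vel=.25); bot.wait(.1)
s=bot.state(); print(s['t'],np.round(s['force'],1))
d=bot.capture('scene'); g=cv2.cvtColor(d['img'],cv2.COLOR_RGB2GRAY)
for y in (-.0555,-.0185,.0185,.0555):
    print(y,[round(float(cv2.getRectSubPix(g,(3,3),tuple(map(float,proj(d,W(e,y,.150))))).mean())) for e in (.037,.023)])
u=np.round(proj(d,W(.03,0,.14))).astype(int)-32; a=cv2.cvtColor(d['img'],cv2.COLOR_RGB2BGR)
i=bot.capture('side'); b=cv2.cvtColor(i['img'],cv2.COLOR_RGB2BGR)
cv2.imwrite('pics/fin.png',np.hstack([cv2.resize(a[u[1]:u[1]+64,u[0]:u[0]+64],(400,400),interpolation=2),cv2.resize(b[110:310,200:400],(400,400),interpolation=2)]))
E
python3 push.py
```

```text
down hit False 0.14580246350622914 31.125
[(15, [0.4, -0.5, 1.5]), (16, [0.0, 0.0, 1.2]), (17, [0.3, -0.9, 0.5]), (18, [-0.5, -1.0, 0.7]), (19, [0.5, -0.7, 0.3]), (20, [0.5, -1.1, 0.4]), (21, [0.2, -0.5, 1.0]), (22, [-2.8, -0.6, 3.2]), (23, [-6.8, -0.6, 4.2]), (24, [-9.9, -1.4, 6.5]), (25, [0.2, 0.2, 0.9]), (26, [-0.8, -0.4, 1.5])]
35.8417 [-0.8  0.6 -0.4]
-0.0555 [128, 126]
-0.0185 [83, 164]
0.0185 [84, 165]
0.0555 [64, 179]
```

View pics/fin.png

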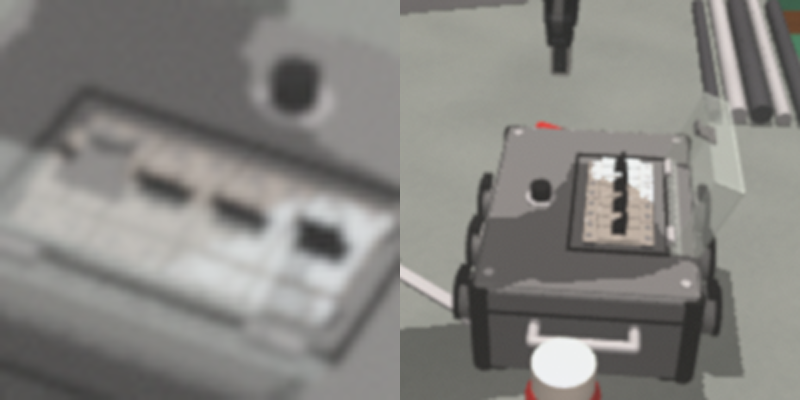

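The +y handle has moved, but in the picture it looks thicker than the other ON handles. I'll compare profiles before and after to be sure.

```bash
cat > prof.py <<'E'
from h import *
bot.move_l(tcp((-.16,0,.27),0,1)[0],vel=.3)
d=bot.capture('scene'); g=cv2.cvtColor(d['img'],cv2.COLOR_RGB2GRAY)
hb=cv2.cvtColor(cv2.imread('pics/hand.png'),cv2.COLOR_BGR2GRAY)
o=np.round(proj(d,W(.03,0,.14))).astype(int)-32
hs=cv2.resize(hb[:,:384],(64,64),interpolation=cv2.INTER_AREA)
hd=cv2.resize(hb[:,384:],(64,64),interpolation=cv2.INTER_AREA)
e=bot.capture('side'); ge=cv2.cvtColor(e['img'],cv2.COLOR_RGB2GRAY); oe=np.round(proj(e,W(.03,0,.14))).astype(int)-32
smp=lambda im,uv:round(float(cv2.getRectSubPix(im,(1,1),tuple(map(float,uv)))[0,0]))
for y in (-.0555,-.0185,.0185,.0555):
    xs=np.arange(.010,.0501,.0025)
    print(y,'\n scene before',[smp(hs,proj(d,W(x,y,.145))-o) for x in xs],'\n scene now   ',[smp(g,proj(d,W(x,y,.145))) for x in xs])
    print(' side before ',[smp(hd,proj(e,W(x,y-.006,.150))-oe) for x in xs],'\n side now    ',[smp(ge,proj(e,W(x,y-.006,.150))) for x in xs])
for a in (0,.45,.9):
    t=a-.453; print(a,'scene end',[proj(d,W(.03+.016*np.sin(t),.0555,.138+.016*np.cos(t))).round(1)-o],'side',proj(e,W(.03+.016*np.sin(t),.0555,.138+.016*np.cos(t))).round(1)-oe)
u=proj(d,W(.03,.0555,.145)).astype(int); print(g[u[1]-9:u[1]+9,u[0]-5:u[0]+7])
u=proj(d,W(.03,.0185,.145)).astype(int); print(g[u[1]-9:u[1]+9,u[0]-5:u[0]+7])
print(bot.state()['t'])
E
python3 prof.py
```

```text
-0.0555 
 scene before [171, 153, 133, 115, 115, 121, 132, 137, 138, 138, 137, 137, 140, 142, 147, 162, 179] 
 scene now    [171, 152, 132, 114, 114, 119, 132, 138, 139, 138, 137, 138, 140, 141, 147, 162, 179]
 side before  [236, 239, 239, 238, 217, 151, 83, 60, 57, 55, 66, 136, 219, 240, 240, 238, 232] 
 side now     [236, 239, 239, 238, 218, 150, 81, 59, 56, 56, 63, 134, 221, 239, 239, 238, 231]
-0.0185 
 scene before [199, 201, 203, 205, 201, 192, 167, 134, 97, 81, 82, 105, 131, 159, 184, 200, 210] 
 scene now    [199, 201, 203, 205, 201, 192, 169, 135, 94, 79, 82, 104, 131, 159, 184, 200, 209]
 side before  [237, 239, 239, 239, 225, 161, 90, 62, 57, 55, 69, 146, 222, 239, 239, 237, 235] 
 side now     [236, 238, 239, 239, 226, 161, 89, 62, 58, 55, 67, 145, 222, 238, 238, 237, 235]
0.0185 
 scene before [201, 203, 205, 207, 205, 193, 174, 135, 97, 81, 83, 102, 127, 153, 177, 197, 205] 
 scene now    [201, 203, 205, 207, 205, 194, 176, 137, 97, 82, 83, 104, 128, 153, 177, 197, 205]
 side before  [236, 237, 238, 237, 219, 161, 96, 67, 60, 56, 75, 152, 222, 239, 238, 236, 235] 
 side
[... 1780 characters left out ...]
202 204 199 197 199 198 192]
 [209 200 197 205 210 210 208 204 202 206 210 209]
 [198 178 180 200 209 211 212 209 204 206 212 212]
 [178 143 148 172 187 196 203 204 203 207 212 213]
 [163 119  99 113 129 154 174 181 192 207 213 214]
 [174 136  90  71  77  95 114 134 165 192 206 211]
 [185 149 111  90  79  76  75  83 115 153 185 204]
 [188 160 136 123 108  97  89  81  85 123 169 197]
 [201 186 172 155 143 135 125 111 114 149 184 198]
 [211 208 197 184 179 176 167 152 155 180 197 196]
 [212 211 205 201 203 205 198 190 190 199 201 199]
 [203 204 204 207 211 213 211 209 207 205 201 203]
 [192 194 198 203 209 211 213 211 207 202 204 207]
 [198 194 193 196 200 201 205 206 202 202 208 208]]
36.6667
```

The handle left OFF but stopped short of ON. Its edge sits at about 78 % of the travel, near 0.75 rad, while the others are at full travel. I'll push it again, gently and further.

```bash
cat > push2.py <<'E'
from h import *
Y=.0555; P=lambda x,z:tcp((x,Y,z),0,1)[0]; Z=.146
bot.move_l(P(.010,.185),vel=.25)
bot.move_l(P(.010,Z),vel=.06,threshold=6)
bot.wait(.15); f0=np.mean([bot.state()['force'] for _ in range(3)],0); log=[]; x=.020
bot.move_l(P(x,Z),vel=.04,threshold=6)
while x<.0355:
    x+=.001; bot.move_l(P(x,Z),vel=.02,threshold=7)
    F=B.T@(np.array(bot.state()['force'])-f0); log.append((round(x*1e3),F.round(1).tolist()))
    if np.linalg.norm(F)>(8 if x>.031 else 13): print('STOP');break
print(log)
bot.move_l(P(.012,.150),vel=.1); bot.move_l(P(-.06,.26),vel=.3); print(bot.state()['t'])
E
python3 push2.py; python3 prof.py | sed -n '6,20p;21,40p'
```

```text
STOP
[(21, [0.6, 1.4, -0.3]), (22, [-0.2, 1.7, -0.4]), (23, [-0.3, -0.2, -0.0]), (24, [0.3, 0.4, 0.7]), (25, [-0.6, 0.7, -0.5]), (26, [-0.3, 0.5, -0.4]), (27, [0.1, 0.8, 0.5]), (28, [0.1, 0.5, 1.1]), (29, [-0.6, 0.9, 0.0]), (30, [-1.5, 0.6, 0.2]), (31, [0.2, 1.3, -0.3]), (32, [-1.0, 1.5, 0.0]), (33, [-1.2, 1.3, 0.6]), (34, [-6.9, 1.0, 2.9]), (35, [-10.5, -0.1, 4.3])]
43.6833
-0.0185 
 scene before [199, 201, 203, 205, 201, 192, 167, 134, 97, 81, 82, 105, 131, 159, 184, 200, 210] 
 scene now    [199, 200, 203, 205, 201, 192, 168, 134, 96, 80, 83, 105, 130, 159, 185, 201, 209]
 side before  [237, 239, 239, 239, 225, 161, 90, 62, 57, 55, 69, 146, 222, 239, 239, 237, 235] 
 side now     [236, 238, 239, 238, 227, 161, 89, 61, 58, 57, 67, 144, 222, 238, 238, 237, 235]
0.0185 
 scene before [201, 203, 205, 207, 205, 193, 174, 135, 97, 81, 83, 102, 127, 153, 177, 197, 205] 
 scene now    [202, 203, 205, 207, 205, 194, 175, 136, 96, 81, 84, 103, 127, 153, 177, 197, 205]
 side before  [236, 237, 238, 237, 219, 161, 96, 67, 60, 56, 75, 152, 222, 239, 238, 236, 235] 
 side now     [236, 237, 238
[... 778 characters left out ...]
 206 201 194 193 189 182 175 170 163]
 [213 210 206 203 202 201 202 196 188 188 192 191]
 [213 207 196 198 207 210 208 200 194 191 200 207]
 [208 196 184 194 206 210 211 209 203 198 203 211]
 [199 174 157 173 187 196 204 207 201 198 207 212]
 [187 155 115 117 133 155 175 186 187 197 209 213]
 [187 161 108  71  77  95 115 132 153 183 202 210]
 [195 170 115  68  62  63  70  78 103 145 176 196]
 [198 170 121  83  69  63  62  61  70  93 134 177]
 [196 173 144 122 105  94  86  72  66  88 139 183]
 [196 182 172 162 155 153 144 120 108 128 168 191]
 [191 184 181 181 187 194 191 177 170 176 191 190]
 [180 178 178 184 198 209 210 207 206 205 196 176]
 [163 166 167 178 198 209 212 212 212 207 185 156]
```

The +y handle's profile now matches its ON neighbours: its scene edge values are 172/133/97 and the neighbours' 175/136/96. A quick bystander and cover check, then hand in.

Run:
```python
from h import *
for c,rs in (('scene',{'can':(155,225,165,200),'driver':(250,292,330,390)}),('side',{'wrench':(225,280,178,226),'can':(275,375,255,310)})):
    im=bot.capture(c)['img']; a=cv2.cvtColor(cv2.imread(f'pics/{c}1.png'),cv2.COLOR_BGR2RGB)
    for n,(r0,r1,c0_,c1) in rs.items(): print(c,n,np.abs(im[r0:r1,c0_:c1].astype(int)-a[r0:r1,c0_:c1]).mean().round(2))
print([(r['score'],np.round(r['box'])) for r in bot.find_in('cover_front','side')[:1]],bot.state()['t'],bot.state()['force'])
bot.hand_in()
```

```text
scene can 0.81
scene driver 0.74
side wrench 2.61
side can 2.73
[(0.94, array([337., 156., 371., 240.]))] 44.4667 [ 0.80886076  0.2327886  -0.25589198]
the job is handed in; nothing more can be done
```

The cover is fully open and the tripped breaker, the +y-most one, now stands ON with the other three. I handed the job in at 44.5 s with the arm clear of everything.

**Latch:**
- The visible fingertips are about 32 mm short of the stated TCP, so my first press descent never reached the button. I corrected for that from the cameras.
- The next press peaked at 7.7 N, and the latch gave, but the cover only lifted a crack (about 0.025 rad) and stayed there.
- A second gentle press, at 5.9 N, made it spring fully open untouched.

**Breaker:**
- The first push, at about 12 N total, left the handle part-way over, at roughly 0.75 rad by my estimate.
- A second push took it to its end stop at about 11 N, under the 20 N limit.

**Last checks:**
- **Handles:** the pushed handle's edge profile now matches its two middle neighbours. From the scene camera the -y handle is hidden behind the open cover, but its side-camera profile was unchanged after the first push. I did not print it again after the second.
- **Cover:** the side camera still finds it open.
- **Bystanders:** the can and screwdriver are unchanged in the scene camera. The wrench and can differ slightly in the side camera (2.6–2.7 grey levels). I put that down to overall brightness, since the can shows no change in the other view, but I did not confirm it for the wrench.

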